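Clear the door, latch the curing unit and key in its programme

ROBOT

A 6-joint arm with a two-finger parallel gripper is mounted at the origin on the work surface; the furniture and walls round the work are solid. World frame = base frame: x ahead of the robot, y to its left, z up, the work surface at z = 0. Lengths are in m, angles in rad, forces in N, time in s.
With the tool pointing down it reaches from about 0.25 to 0.775 m from the base axis. Payload 4 kg.
Tool frame: the origin (TCP) lies at the very end of the fingers, on their centre line; the grasp point (between the pads) lies robot.grasp_offset behind it (robot.grasp_offset is the distance from the TCP to the grasp point, in m); z points along the fingers, y is the line along which they close (so a half turn about z gives the same grasp; the last joint's range is limited). The gripper opens to 94 mm and grips with 3 to 60 N. Pads are 16 mm wide; open, the fingers measure 119 mm over their backs; the gripper's body (75 mm by 177 mm) begins 78 mm behind the grasp point.
Start: joints at [-1.42, 0.087, 1.371, -0, 1.684, -0.103], TCP at [0.138, -0.532, 0.206] pointing down, gripper open.
Joint ranges: [-3.1, 3.1], [-0.76, 2.03], [0.27, 2.55], [-1.08, 4.22], [0.17, 2.65], [-2.57, 2.57]. Speed limits (rad/s): [2.79, 2.79, 3.14, 3.14, 3.14, 3.14].

INTERFACE

Orientations are given as [roll, pitch, yaw] about the fixed x, y, z axes, in that order (R = Rz(yaw) Ry(pitch) Rx(roll)).
In Python, from bench import robot, imaging gives the robot as it stands. The module is installed in compiled form; this text tells all that it offers.
- The arm moves only by the tool drive_tool, never from a script. Its argument "series" is a list of rows, each a list of 3 entries, a list of its own where there are three numbers: the finger opening in m, from 0 to 0.094, then the shift along the tool's x, y, z in m, then the turn, a rotation vector about the tool's x, y, z in rad. A call has 1 to 5 rows; each row is the pose to reach, as a shift and turn from the pose commanded when the call began, along the tool's axes at that moment; what a row does not reach only later rows make up. A row lasts 1/8 s, in which the tool goes at most 62.5 mm and 10.7 degrees, less where a joint would pass 70% of its speed; a pose out of reach is approached as far as the arm can. A call with a gripper value outside its range is refused whole. The fingers move at their own pace and stop on an object; the grip force is fixed at half the most. Time passes only in rows, so rows that repeat a pose let the fingers close. It gives the time, the measured TCP pose, the force, the opening and the grip force at its end, in the units of the state.
- robot.get_obs(): the state, without advancing time (a new reading comes with each control period).
- imaging.snapshot(name): name is "scene" or "top" or "wrist"; returns the picture (400x640x3 uint8, red, green, blue); there is no depth.
- imaging.get_calibration(name): a dict with "intrinsics" (3x3 intrinsics, pixels), "position" and "rotation" of the camera in the world. Camera axes: x right, y up, looking along -z (the intrinsics and any distortion apply to the point x, -y, -z); pixel columns grow to the right and rows downward; lengths in m; the calibration is good to about 2 mm. A picture is of the moment at which its call begins: read the wrist's pose just before it. get_calibration takes no time and is no camera call; for the wrist camera it gives the pose at the moment of the call.
- robot.close_job(): hands the job in; it is judged then, once.
The state is a dict: "time": time; "joint_positions": joint angles; "qvel": joint speeds; "joint_torque": joint torques, N m; "tool_pos": TCP position; "ee_rot": TCP orientation; "wrist_force": force on the tool from outside, world axes, zero at the start; "wrist_torque": the same for the moment, N m; "width": finger opening in m; "finger_force": force on a finger pad.
Only numpy, scipy, OpenCV 4.12 (cv2) and the standard library are available. Lean on these libraries where they do the work, as an engineer would, in place of code of your own. Each camera call takes 0.05 s, during which the arm holds its last target. There are 200 camera calls.

TASK

The etchant bottle has been left in the way of the curing unit's open door: stand it in the spill tray, clear of the vial, without dropping or tipping it, then push the door shut until its sprung latch snaps in. Only then start the next programme on the sloping panel on top of the unit by pressing its keys fully down one at a time and letting each come up: the square key, the triangle that points up the slope, the square key again, and last the long bar key. Press no other key, and leave everything else on the bench where it is.

Things in the scene. Friction and masses are not known exactly. Their poses are not given: they have to be found in the camera images.
- etchant_bottle: Dropper bottle that stands upright in front of the curing unit, in the door's swing: round body 38 mm across and 72 mm high, then a slim neck and dropper up to 118 mm; about 90 g. Origin: centre of its underside, z up. Grip the body 35 to 65 mm above its foot.
- spill_tray: Fixed open grey tray left of the unit's door: 160 (its x) x 110 (its y) mm, walls 22 mm high and 4 mm thick, inside 152 x 102 mm, inner floor 4 mm above the bench. Origin: centre of its underside, z up. One vial stands in it near its +y side. The tray is clear of the door's swing.
- vial_1: White screw-cap vial, 26 mm across, 54 mm high, standing in the tray; bystander. Origin: centre of its underside.
- curing_unit: Fixed grey cabinet 180 deep (its x) x 180 wide (its y) x 150 mm high; its chamber holds black specimen mounts. Origin: centre of its underside, z up; front looks along its -x, front plane at x = -90 mm. On its roof a 170 mm wide control head: panel starts 25 mm behind the front plane, 158 mm above the bench, and rises 40 degrees to the back (135 mm long, to 245 mm high).
- door_hinge (a point): Point on the door's upright hinge axis, 80 mm above the bench, at the right edge of the door's outer face (right as seen from in front). This frame turns with the door: its +y runs along the door to the free edge (136 mm away), its -x looks out of the door's outer face. Shut, the door lies flush between the jambs.
- door_push (a point): Point on the outer face of the door, 115 mm from the hinge axis, 120 mm above the bench, above the handle: a plain place to push. Same axes as door_hinge. The door is 16 mm thick, from 28 to 132 mm above the bench; its steel bow handle stands 25 mm out of the outer face at 119 mm from the hinge, from 45 to 95 mm above the bench.
- unit_door (a joint): Door angle: 0 = shut, grows as it opens (1.45 to 1.7 at the start). The hinge has slight friction and stays where it is left. Over the last 12 mm the bolt rides over the strike, which takes about 3 N more at the free edge.
- latch_bolt (a joint): Bevelled sprung bolt in the door's free edge, 80 mm above the bench: 0 = out, 0.009 m = fully pushed in. While the door shuts it is pushed in by the strike on the jamb, and springs back to 0 behind it in the last 1.5 mm of the door's way: shut and 0 = latched.
- visor_lip (a point): Middle of the lower front edge of the sheet visor along the panel's top (164 mm wide): this edge is 49 mm out from the panel and 28 mm up-slope of the centres of the upper keys, so it overhangs the display. A tool pointing straight down cannot get at the upper keys; lean it 20 to 45 degrees so that it comes from the unit's front, nearer square to the panel.
- key_square (a joint): Square key, 24 x 24 mm, upper row, left. Joint: 0 = up, grows as it is pressed, 0.005 m = fully down; spring, 1.5 N to start, 5 N fully down; it springs back up.
- key_square_face (a point): Site: centre of its face when up, 10 mm above the panel; x points up the slope, y to the unit's left (as seen from in front), z out of the panel.
- key_up (a joint): Triangular key pointing up the slope, 30 x 27 mm, upper row, middle. Joint: 0 = up, grows as it is pressed, 0.005 m = fully down; spring, 1.5 N to start, 5 N fully down; it springs back up.
- key_up_face (a point): Site: centre of its face when up, 10 mm above the panel; x points up the slope, y to the unit's left (as seen from in front), z out of the panel.
- key_bar (a joint): Long bar key, 44 mm along y and 20 mm along the slope, lower row, right. Joint: 0 = up, grows as it is pressed, 0.005 m = fully down; spring, 1.5 N to start, 5 N fully down; it springs back up.
- key_bar_face (a point): Site: centre of its face when up, 10 mm above the panel; x points up the slope, y to the unit's left (as seen from in front), z out of the panel.
- key_stop (a joint): Round stop key, 26 mm across, upper row, right: not to be pressed. Key columns are 50 mm and rows 45 mm apart. Joint: 0 = up, grows as it is pressed, 0.005 m = fully down; spring, 1.5 N to start, 5 N fully down; it springs back up.
- key_down (a joint): Triangular key pointing down the slope, 30 x 27 mm, lower row, middle: not to be pressed. Joint: 0 = up, grows as it is pressed, 0.005 m = fully down; spring, 1.5 N to start, 5 N fully down; it springs back up.
- cotton_buds: Clear round pot of cotton buds, 77 mm across, 80 mm high, in front of the bottle; bystander. Origin: centre of its underside.
- marker_blue: White marker with a blue cap lying on the bench, 122 mm long, 15 mm thick; bystander. Origin: middle of its length, underside.
- tape_roll: Roll of tape, 94 mm across, 48 mm high; bystander. Origin: centre of its underside.
- specimen_vice: Small steel specimen vice, 52 x 125 x 41 mm; bystander. Origin: centre of its underside.
- lint_pad: Folded white wipes, 67 x 100 x 14 mm; bystander. Origin: centre of its underside.
Mind the look-alikes: they are no part of the job. What is shaped like the etchant_bottle but red is not meant.

How it is judged:
By the outcome, as a careful person would: the job done as asked, in the order asked, and still so for the second after the job is handed in, with the robot touching nothing.
It also fails if it takes over 72 s, if anything falls off the work surface, if the arm or the gripper's body presses on something with over 40 N, if the wrist force passes 120 N, or if a joint passes its speed limit or range.

## Working session

There is one attempt and no reset: what is moved stays moved. The work goes in short steps, Python scripts to look and compute and a tool call to move; the robot and the scene stay as the last step left them, time stands still between calls to the robot, and variables do not carry over. Pictures are saved under pics/ and viewed, at most 10 in all, crops included, and the job is handed in when it is done.

Besides the shell and the picture viewer there is one more tool, called after "Call:" by a JSON object that holds its "method" and its "body", one argument or row to a line. drive_tool: Moves the arm, as the interface text tells. Its arguments: {"type":"object","properties":{"series":{"type":"array"}},"required":["series"]}

```bash
mkdir -p pics; python3 - <<'E'
from bench import robot, imaging
import cv2,numpy as np
o=robot.get_obs(); print({k:np.round(v,3) for k,v in o.items()}, robot.grasp_offset)
for n in ("scene","top","wrist"):
    c=imaging.get_calibration(n); print(n,{k:np.round(v,4).tolist() for k,v in c.items()})
    cv2.imwrite(f"pics/{n}0.png",imaging.snapshot(n)[:,:,::-1])
E
```

```text
{'time': np.float64(0.0), 'joint_positions': array([-1.42 ,  0.088,  1.372, -0.   ,  1.684, -0.103]), 'qvel': array([ 0.001,  0.003, -0.002,  0.   ,  0.002, -0.   ]), 'joint_torque': array([ 0.0000e+00, -3.4018e+01, -3.0242e+01,  7.2000e-02,  3.3000e-02,
       -0.0000e+00]), 'tool_pos': array([ 0.138, -0.532,  0.204]), 'ee_rot': array([-3.139, -0.   ,  0.254]), 'wrist_force': array([ 0.39 , -0.515,  0.163]), 'wrist_torque': array([ 0.005, -0.01 , -0.008]), 'finger_force': np.float64(0.0), 'width': np.float64(0.094)} 0.0188
scene {'intrinsics': [[447.2935, 0.0, 322.5181], [0.0, 447.2935, 197.9068], [0.0, 0.0, 1.0]], 'position': [0.1101, -0.6922, 0.9966], 'rotation': [0.7632, -0.008, -0.5059]}
top {'intrinsics': [[361.3759, 0.0, 320.4271], [0.0, 361.3759, 197.9835], [0.0, 0.0, 1.0]], 'position': [0.3199, -0.0142, 1.0437], 'rotation': [0.2073, 0.0034, -1.5925]}
wrist {'intrinsics': [[341.7884, 0.0, 323.6729], [0.0, 341.7884, 197.2535], [0.0, 0.0, 1.0]], 'position': [0.2056, -0.515, 0.3844], 'rotation': [-0.2388, 0.0027, -1.3175]}
```

View pics/scene0.png

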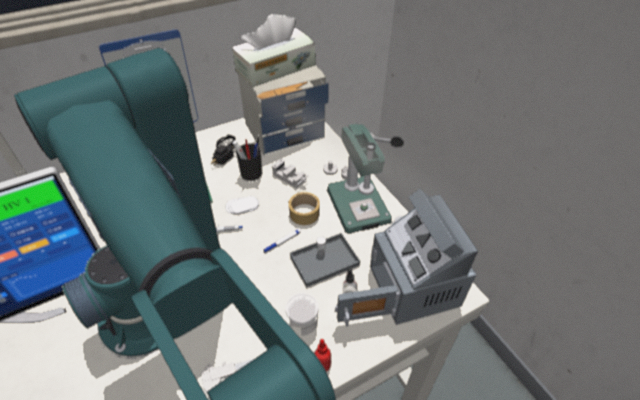

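View pics/top0.png

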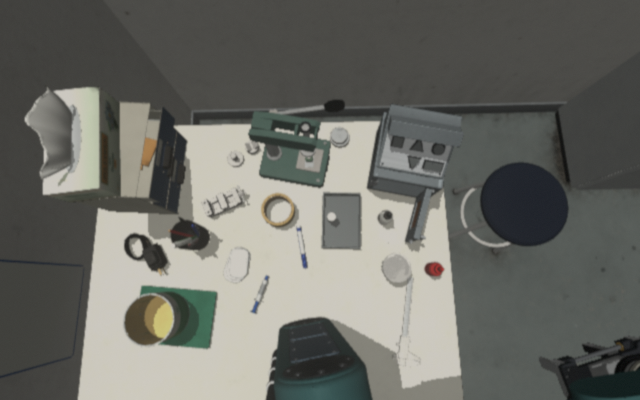

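```bash
python3 - <<'E'
import cv2,numpy as np
a=cv2.imread("pics/top0.png")[95:275,310:470]; b=cv2.imread("pics/scene0.png")[180:340,280:490]
cv2.imwrite("pics/topc.png",cv2.resize(a,None,fx=3.3,fy=3.3,interpolation=2)); cv2.imwrite("pics/scc.png",cv2.resize(b,None,fx=3.6,fy=3.6,interpolation=2))
E
```

```text
(no output)
```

View pics/topc.png

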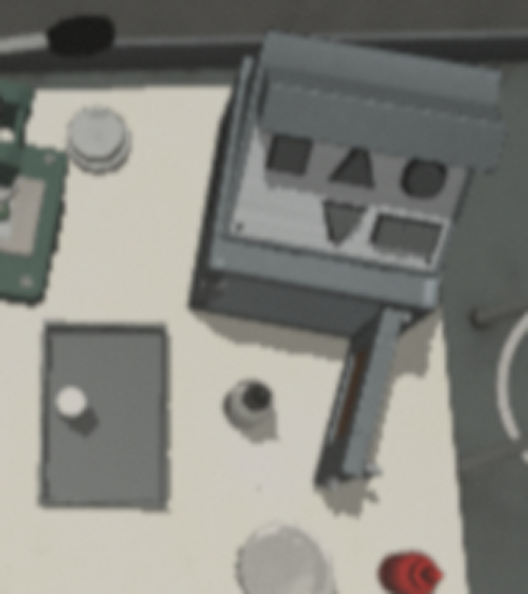

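View pics/scc.png

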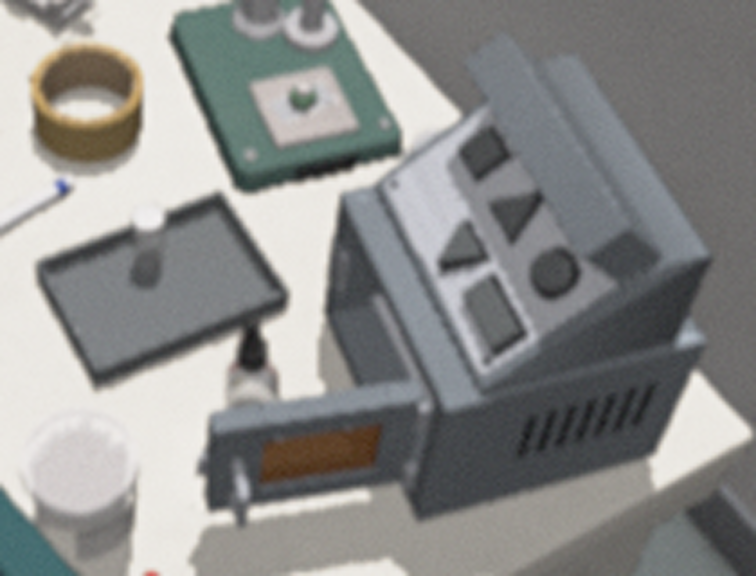

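```bash
cat >h.py <<'E'
import numpy as np
from scipy.spatial.transform import Rotation as R
def cam(n):
    from bench import imaging
    c=imaging.get_calibration(n); return np.array(c["intrinsics"]),np.array(c["position"]),R.from_euler("xyz",c["rotation"]).as_matrix()
def ray(c,p):
    K,o,r=c; d=np.linalg.inv(K)@np.array([p[0],p[1],1.]); d=r@np.array([d[0],-d[1],-d[2]]); return o,d/np.linalg.norm(d)
def plane(c,p,z):
    o,d=ray(c,p); return o+d*(z-o[2])/d[2]
def tri(rays):
    A=sum(np.eye(3)-np.outer(d,d) for o,d in rays); b=sum((np.eye(3)-np.outer(d,d))@o for o,d in rays)
    X=np.linalg.solve(A,b); return X,[np.linalg.norm(np.cross(X-o,d))*1e3 for o,d in rays]
def proj(c,X):
    K,o,r=c; q=r.T@(np.array(X)-o); p=K@np.array([q[0],-q[1],-q[2]]); return p[:2]/p[2]
E
python3 - <<'E'
from h import *
np.set_printoptions(precision=4,suppress=True)
T,S=cam("top"),cam("scene")
tp=lambda u:np.array([310,95])+(np.array(u)+.5)/3.3-.5
sp=lambda u:np.array([280,180])+(np.array(u)+.5)/3.6-.5
P=dict(sq=((288,156),(483,151)),up=((353,168),(516,215)),st=((423,178),(554,272)),dn=((344,221),(464,248)),bar=((407,234),(494,317)),
 rFL=((208,266),(343,200)),rFR=((438,305),(452,408)),vialtop=((71,402),(148,216)),bottletop=((257,396),(251,328)))
for k,(a,b) in P.items():
    X,e=tri([ray(T,tp(a)),ray(S,sp(b))]); print(k,X,np.round(e,1))
for k,a,z in (("rFL",(208,266),.15),("rFR",(438,305),.15),("trayTL",(45,324),.022),("trayTR",(168,324),.022),("trayBR",(168,509),.022),("trayBL",(40,505),.022),("botbody",(247,404),.072),("bottop",(257,396),.118),("vial",(71,402),.054),("doorfreeOut",(366,474),.132),("doorfreeIn",(320,484),.132),("doorhinge",(405,316),.132)):
    print(k,plane(T,tp(a),z))
for k,a,z in (("rFL",(343,200),.15),("rFR",(452,408),.15),("trayL",(38,267),.022),("trayTop",(220,196),.022),("trayR",(287,298),.022),("trayB",(99,384),.022),("doorfreeOut",(210,435),.132),("doorfreeIn",(212,412),.132),("doorh",(428,400),.132),("bottop",(251,328),.118),("pottop",(80,465),.08)):
    print("S",k,plane(S,sp(a),z))
E
```

```text
sq [ 0.6304 -0.2045  0.2094] [0.5 0.5]
up [ 0.6215 -0.2532  0.203 ] [1.2 1.2]
st [ 0.6107 -0.3025  0.2087] [1.1 1.1]
dn [ 0.587  -0.2487  0.185 ] [0.5 0.5]
bar [ 0.5766 -0.2968  0.1782] [1.7 1.7]
rFL [ 0.5659 -0.1515  0.1402] [1.2 1.2]
rFR [ 0.5281 -0.3249  0.1513] [0.9 0.9]
vialtop [ 0.4735 -0.0436  0.0588] [0.9 0.9]
bottletop [ 0.469  -0.1908  0.105 ] [0.3 0.3]
rFL [ 0.5644 -0.1504  0.15  ]
rFR [ 0.5293 -0.3257  0.15  ]
trayTL [ 0.5499 -0.0241  0.022 ]
trayTR [ 0.5475 -0.1321  0.022 ]
trayBR [ 0.3865 -0.1249  0.022 ]
trayBL [ 0.3922 -0.0162  0.022 ]
botbody [ 0.4675 -0.1883  0.072 ]
bottop [ 0.4667 -0.1882  0.118 ]
vial [ 0.4752 -0.044   0.054 ]
doorfreeOut [ 0.4024 -0.2651  0.132 ]
doorfreeIn [ 0.3956 -0.2295  0.132 ]
doorhinge [ 0.5253 -0.3053  0.132 ]
S rFL [ 0.5595 -0.1575  0.15  ]
S rFR [ 0.5278 -0.3241  0.15  ]
S trayL [ 0.3913 -0.021   0.022 ]
S trayTop [ 0.5456 -0.0275  0.022 ]
S trayR [ 0.5397 -0.1342  0.022 ]
S trayB [ 0.3841 -0.1331  0.022 ]
S doorfreeOut [ 0.3957 -0.2607  0.132 ]
S doorfreeIn [ 0.4049 -0.2475  0.132 ]
S doorh [ 0.527  -0.3045  0.132 ]
S bottop [ 0.464  -0.1981  0.118 ]
S pottop [ 0.3294 -0.2137  0.08  ]
```

```bash
cat >>h.py <<'E'
np.set_printoptions(precision=4,suppress=True)
XU=np.array([.98,-.197,0]); XU/=np.linalg.norm(XU)
def tool(yaw,lean=0):  # lean: tip goes forward along yaw heading
    return R.from_euler("z",yaw)*R.from_euler("y",-lean)*R.from_euler("x",np.pi)
def go(*targets, start=None):
    from bench import robot
    o=robot.get_obs(); p,r=(np.array(o["tool_pos"]),R.from_euler("xyz",o["ee_rot"])) if start is None else start
    print("t",round(float(o["time"]),2),"pos",o["tool_pos"],"rot",o["ee_rot"],"F",o["wrist_force"],"w",o["width"],"q",o["joint_positions"])
    for P,Q in targets: print("  shift",r.inv().apply(np.array(P)-p),"turn",(r.inv()*Q).as_rotvec())
E
python3 - <<'E'
from h import *
go(([.467,-.19,.2],tool(0)))
print(tool(0).as_matrix()@[0,0,1], tool(-.198,.7).as_matrix())
print(plane(cam("top"),(310+410/3.3,95+575/3.3),.06))
E
```

```text
t 0.15 pos [ 0.138  -0.532   0.2046] rot [-3.14   -0.0002  0.2538] F [-0.3133  0.0364  0.6597] w 0.09404913550497525 q [-1.4201  0.0878  1.3719 -0.      1.6836 -0.1031]
  shift [ 0.4043 -0.2484  0.0051] turn [-0.0017  0.0001  0.2538]
[ 0. -0. -1.] [[ 0.7499 -0.1967  0.6316]
 [-0.1505 -0.9805 -0.1267]
 [ 0.6442  0.     -0.7648]]
[ 0.3258 -0.3148  0.06  ]
```

Call:
{"method": "drive_tool", "body": {
  "series": [
    [0.094, [0.2, -0.124, 0.0], [0, 0, 0]],
    [0.094, [0.2, -0.124, 0.0], [0, 0, 0]],
    [0.094, [0.2, -0.124, 0.0], [0, 0, 0]],
    [0.094, [0.2, -0.124, 0.0], [0, 0, 0]]
  ]
}}

```text
time: 0.65
tool_pos: [0.3017, -0.3602, 0.2053]
ee_rot: [-3.141, -0.0, 0.255]
wrist_force: [0.8, -1.6, -0.2]
width: 0.0943
finger_force: 0.0
```

Call:
{"method": "drive_tool", "body": {
  "series": [
    [0.094, [0.204, -0.124, 0.004], [0, 0, 0.254]],
    [0.094, [0.204, -0.124, 0.004], [0, 0, 0.254]],
    [0.094, [0.204, -0.124, 0.004], [0, 0, 0.254]],
    [0.094, [0.204, -0.124, 0.004], [0, 0, 0.254]],
    [0.094, [0.204, -0.124, 0.004], [0, 0, 0.254]]
  ]
}}

```text
time: 1.27
tool_pos: [0.4686, -0.1876, 0.2007]
ee_rot: [-3.14, 0.001, 0.007]
wrist_force: [-0.5, -0.1, -0.5]
width: 0.0942
finger_force: 0.0
```

```bash
python3 - <<'E'
from h import *
from bench import imaging
import cv2
go(([.467,-.19,.2],tool(0)))
c=cam("wrist"); im=imaging.snapshot("wrist"); cv2.imwrite("pics/w1.png",im[:,:,::-1]); np.save("w1.npy",np.hstack([c[1],c[2].ravel()]))
print(proj(c,[.467,-.19,0.118]),proj(c,[.467,-.19,0.0]),c[1])
E
```

```text
t 1.27 pos [ 0.4686 -0.1876  0.2007] rot [-3.1402  0.0008  0.0066] F [-0.4894 -0.1299 -0.4534] w 0.09415498900438628 q [-0.4938 -0.012   1.4826  0.0008  1.6723  1.0704]
  shift [-0.0016  0.0024  0.0007] turn [-0.0014  0.0008  0.0066]
[327.1719 206.0241] [326.3683 178.621 ] [ 0.5384 -0.1874  0.3806]
```

View pics/w1.png

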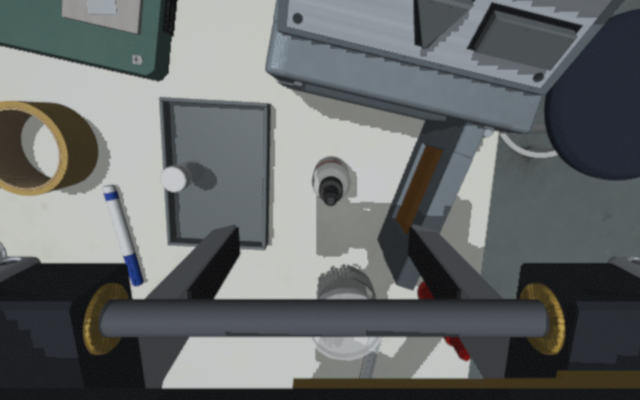

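Call:
{"method": "drive_tool", "body": {
  "series": [
    [0.07, [0.001, 0.0055, 0.0], [0, 0, 0.007]],
    [0.07, [0.001, 0.0055, 0.06], [0, 0, 0.007]],
    [0.07, [0.001, 0.0055, 0.11], [0, 0, 0.007]],
    [0.07, [0.001, 0.0055, 0.158], [0, 0, 0.007]],
    [0.07, [0.001, 0.0055, 0.158], [0, 0, 0.007]]
  ]
}}

```text
time: 1.95
tool_pos: [0.4644, -0.1969, 0.0402]
ee_rot: [-3.138, 0.007, -0.011]
wrist_force: [0.0, 0.1, -0.7]
width: 0.0699
finger_force: 0.0
```

Call:
{"method": "drive_tool", "body": {
  "series": [
    [0.03, [0, 0, 0], [0, 0, 0]],
    [0.03, [0, 0, 0], [0, 0, 0]],
    [0.03, [0, 0, 0], [0, 0, 0]],
    [0.03, [0, 0, 0], [0, 0, 0]],
    [0.03, [0, 0, 0], [0, 0, 0]]
  ]
}}

```text
time: 2.58
tool_pos: [0.4687, -0.1967, 0.0447]
ee_rot: [3.141, -0.002, -0.007]
wrist_force: [-0.7, 0.5, 4.8]
width: 0.0364
finger_force: 30.0
```

```bash
python3 - <<'E'
from h import *
go()
d=np.load("w1.npy"); K=cam("wrist")[0]; c=(K,d[:3],d[3:].reshape(3,3))
for n,p,z in (("vial",(174,178),.058),("TL",(161,98),.022),("TR",(270,103),.022),("BR",(267,248),.022),("BL",(163,244),.022),("barFL",(468,48),.18),("barFR",(553,70),.18),("bottip",(331,202),.118)): print(n,plane(c,p,z))
E
```

```text
t 2.58 pos [ 0.4687 -0.1967  0.0447] rot [ 3.1405 -0.0019 -0.0069] F [-0.6739  0.5365  4.8388] w 0.036369767175758114 q [-0.5089  0.0834  1.7018 -0.      1.3542  1.0688]
vial [ 0.4775 -0.0434  0.058 ]
TL [ 0.5527 -0.0223  0.022 ]
TR [ 0.5485 -0.1322  0.022 ]
BR [ 0.3917 -0.1239  0.022 ]
BL [ 0.3956 -0.0077  0.022 ]
barFL [ 0.5737 -0.2654  0.18  ]
barFR [ 0.5626 -0.3135  0.18  ]
bottip [ 0.4703 -0.193   0.118 ]
```

Call:
{"method": "drive_tool", "body": {
  "series": [
    [0.03, [0, 0, -0.02], [0, 0, 0]],
    [0.03, [0, 0, -0.05], [0, 0, 0]],
    [0.03, [0, 0, -0.07], [0, 0, 0]],
    [0.03, [0, 0, -0.07], [0, 0, 0]],
    [0.03, [0, 0, -0.07], [0, 0, 0]]
  ]
}}

```text
time: 3.2
tool_pos: [0.4672, -0.196, 0.1121]
ee_rot: [-3.141, 0.002, -0.007]
wrist_force: [0.1, -0.1, -0.4]
width: 0.0359
finger_force: 30.0
```

```bash
python3 - <<'E'
from h import *
from bench import imaging
import cv2
go(([.432,-.088,.115],tool(0)))
cv2.imwrite("pics/w2.png",np.vstack([imaging.snapshot("wrist")[150:380,:,::-1],imaging.snapshot("scene")[180:360,:,::-1]]))
E
```

```text
t 3.2 pos [ 0.4672 -0.196   0.1121] rot [-3.1406  0.002  -0.0071] F [ 0.1093 -0.1422 -0.4292] w 0.03586764488925046 q [-0.5091  0.0303  1.6171 -0.0001  1.4964  1.0688]
  shift [-0.0359 -0.1077 -0.0027] turn [-0.001   0.002  -0.0071]
```

View pics/w2.png

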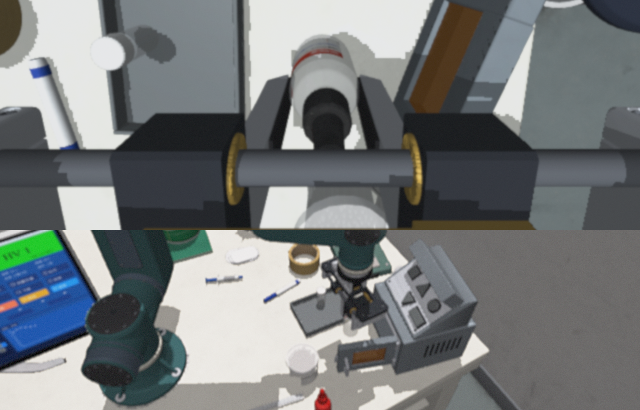

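```bash
python3 - <<'E'
from h import *
c=cam("wrist")
go(([.432,-.088,.115],tool(0)))
for z in (.187,.175,.141,.069): print(z,proj(c,[.467,-.196,z]))
for p,z in (((327,262),.175),((327,285),.187),((325,190),.069)): print(plane(c,p,z))
E
```

```text
t 3.3 pos [ 0.467  -0.1959  0.1118] rot [-3.1402  0.0027 -0.0071] F [ 0.3241 -0.3277 -0.9264] w 0.036299135825565425 q [-0.5091  0.0307  1.6174 -0.0001  1.4966  1.0688]
  shift [-0.0358 -0.1077 -0.003 ] turn [-0.0014  0.0027 -0.0072]
0.187 [324.1695 321.8408]
0.175 [324.1965 303.1036]
0.141 [324.2519 264.5671]
0.069 [324.3174 219.0314]
[ 0.4839 -0.1972  0.175 ]
[ 0.481  -0.1971  0.187 ]
[ 0.4873 -0.1966  0.069 ]
```

Call:
{"method": "drive_tool", "body": {
  "series": [
    [0.03, [-0.006, -0.014, 0], [0, 0, 0]],
    [0.03, [-0.016, -0.038, 0], [0, 0, 0]],
    [0.03, [-0.03, -0.07, 0], [0, 0, 0]],
    [0.03, [-0.041, -0.096, 0], [0, 0, 0]],
    [0.03, [-0.046, -0.108, 0], [0, 0, 0]]
  ]
}}

```text
time: 3.92
tool_pos: [0.4216, -0.0864, 0.113]
ee_rot: [-3.141, 0.001, -0.006]
wrist_force: [-0.5, -0.4, -1.0]
width: 0.0361
finger_force: 30.0
```

Call:
{"method": "drive_tool", "body": {
  "series": [
    [0.03, [0, 0, 0], [0, 0, 0]],
    [0.03, [0, 0, 0.01], [0, 0, 0]],
    [0.03, [0, 0, 0.03], [0, 0, 0]],
    [0.03, [0, 0, 0.045], [0, 0, 0]],
    [0.03, [0, 0, 0.05], [0, 0, 0]]
  ]
}}

```text
time: 4.55
tool_pos: [0.4218, -0.0882, 0.0617]
ee_rot: [-3.141, 0.003, -0.008]
wrist_force: [0.3, 0.9, -0.9]
width: 0.0366
finger_force: 30.0
```

```bash
python3 - <<'E'
from h import *
from bench import imaging
import cv2
go(([.421,-.088,.0487],tool(0)))
c=cam("wrist")
for X in ((.435,-.088,.13),(.435,-.088,.012)): print(proj(c,X))
cv2.imwrite("pics/w3.png",imaging.snapshot("wrist")[:,:,::-1])
E
```

```text
t 4.55 pos [ 0.4218 -0.0882  0.0617] rot [-3.1408  0.0029 -0.008 ] F [ 0.287   0.8946 -0.9364] w 0.03660221396679537 q [-0.3378 -0.1029  1.8501 -0.0002  1.3974  1.2411]
  shift [-0.0008 -0.0002  0.013 ] turn [-0.0008  0.0029 -0.008 ]
[323.0808 277.5942]
[323.6559 197.7672]
```

View pics/w3.png

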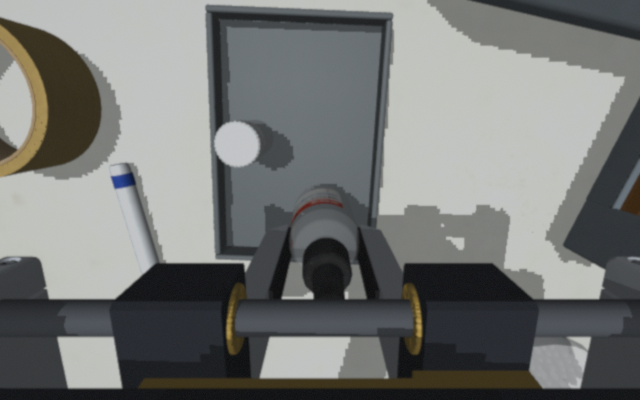

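Call:
{"method": "drive_tool", "body": {
  "series": [
    [0.03, [0, 0, 0.005], [0, 0, 0]],
    [0.03, [0, 0, 0.009], [0, 0, 0]],
    [0.03, [0, 0, 0.011], [0, 0, 0]],
    [0.03, [0, 0, 0.012], [0, 0, 0]],
    [0.03, [0, 0, 0.012], [0, 0, 0]]
  ]
}}

```text
time: 5.22
tool_pos: [0.4227, -0.0881, 0.0516]
ee_rot: [3.141, -0.0, -0.007]
wrist_force: [0.3, 0.4, -0.5]
width: 0.0361
finger_force: 30.0
```

Call:
{"method": "drive_tool", "body": {
  "series": [
    [0.03, [0, 0, 0.001], [0, 0, 0]],
    [0.03, [0, 0, 0.001], [0, 0, 0]]
  ]
}}

```text
time: 5.48
tool_pos: [0.4227, -0.0881, 0.0505]
ee_rot: [3.142, 0.0, -0.007]
wrist_force: [-0.4, -0.2, -1.6]
width: 0.036
finger_force: 30.0
```

Still no contact; continue in millimetres.

Call:
{"method": "drive_tool", "body": {
  "series": [
    [0.03, [0, 0, 0.001], [0, 0, 0]],
    [0.03, [0, 0, 0.001], [0, 0, 0]]
  ]
}}

```text
time: 5.72
tool_pos: [0.4226, -0.0881, 0.0493]
ee_rot: [3.142, 0.0, -0.007]
wrist_force: [0.3, -0.3, -1.0]
width: 0.0363
finger_force: 30.0
```

Call:
{"method": "drive_tool", "body": {
  "series": [
    [0.03, [0, 0, 0.001], [0, 0, 0]],
    [0.03, [0, 0, 0.001], [0, 0, 0]]
  ]
}}

```text
time: 5.98
tool_pos: [0.4228, -0.0881, 0.0487]
ee_rot: [3.141, -0.0, -0.007]
wrist_force: [0.4, 0.2, 1.1]
width: 0.036
finger_force: 30.0
```

Call:
{"method": "drive_tool", "body": {
  "series": [
    [0.04, [0, 0, 0.0005], [0, 0, 0]],
    [0.045, [0, 0, 0.0005], [0, 0, 0]],
    [0.055, [0, 0, 0], [0, 0, 0]],
    [0.06, [0, 0, 0], [0, 0, 0]],
    [0.065, [0, 0, 0], [0, 0, 0]]
  ]
}}

```text
time: 6.6
tool_pos: [0.4227, -0.0881, 0.0485]
ee_rot: [3.141, -0.0, -0.007]
wrist_force: [-0.0, -0.0, 0.2]
width: 0.0644
finger_force: 0.0
```

Call:
{"method": "drive_tool", "body": {
  "series": [
    [0.065, [0, 0, -0.02], [0, 0, 0]],
    [0.065, [0, 0, -0.06], [0, 0, 0]],
    [0.065, [0, 0, -0.11], [0, 0, 0]],
    [0.065, [0, 0, -0.15], [0, 0, 0]],
    [0.065, [0, 0, -0.16], [0, 0, 0]]
  ]
}}

```text
time: 7.22
tool_pos: [0.4241, -0.0886, 0.2115]
ee_rot: [3.14, -0.006, -0.007]
wrist_force: [0.2, -0.6, 0.1]
width: 0.0652
finger_force: 0.0
```

```bash
python3 - <<'E'
from h import *
from bench import imaging
import cv2
x=XU; y=np.array([-x[1],x[0],0])
H=x*.579+y*(-.195); 
for th in (1.46,1.2,.9,.6,.3,.15,0,-.03):
    d=y*np.cos(th)-x*np.sin(th); n=-x*np.cos(th)-y*np.sin(th)
    h=.008*abs(np.cos(th))+.0125*abs(np.sin(th)); P=H+.113*d+n*h
    print(th,P+[0,0,.108], "uv",P@x,P@y, "n",n)
P0=H+.113*(y*np.cos(1.46)-x*np.sin(1.46))+(-x*np.cos(1.46)-y*np.sin(1.46))*.04
Q=tool(-.198); print(P0)
go(([P0[0],P0[1],.21],Q))
c=cam("wrist"); im=imaging.snapshot("wrist"); cv2.imwrite("pics/w4.png",im[:,:,::-1])
np.save("w4.npy",np.hstack([c[1],c[2].ravel()]))
E
```

```text
1.46 [ 0.4175 -0.2836  0.108 ] uv 0.4652214219484015 -0.1957319283766144 n [-0.3043 -0.9526 -0.    ]
1.2 [ 0.4262 -0.2566  0.108 ] uv 0.46840751326942376 -0.1676141371884733 n [-0.5389 -0.8423 -0.    ]
0.9 [ 0.445  -0.2285  0.108 ] uv 0.48130631989787803 -0.1363234772007595 n [-0.7638 -0.6455 -0.    ]
0.6 [ 0.4725 -0.2066  0.108 ] uv 0.5039207252011592 -0.10945049589359604 n [-0.9204 -0.3909 -0.    ]
0.3 [ 0.5065 -0.194   0.108 ] uv 0.534775858728911 -0.0903971990292012 n [-0.9948 -0.1014 -0.    ]
0.15 [ 0.5249 -0.1919  0.108 ] uv 0.5524451437823475 -0.08473009596283758 n [-0.9988  0.0484 -0.    ]
0 [ 0.5436 -0.1929  0.108 ] uv 0.571 -0.08200000000000002 n [-0.9804  0.1971 -0.    ]
-0.03 [ 0.5466 -0.1933  0.108 ] uv 0.5740219143226447 -0.08179974353504167 n [-0.974   0.2264  0.    ]
[ 0.4094 -0.309   0.    ]
t 7.22 pos [ 0.4241 -0.0886  0.2115] rot [ 3.1396 -0.0056 -0.0072] F [ 0.1796 -0.5612  0.1487] w 0.06523180426615248 q [-0.3368 -0.1824  1.6172 -0.0001  1.7007  1.2411]
  shift [-0.0131  0.2205  0.0018] turn [ 0.0015 -0.0058  0.1908]
```

View pics/w4.png

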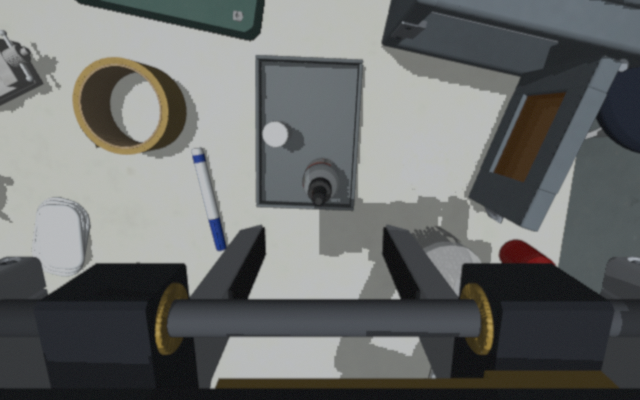

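```bash
python3 - <<'E'
from h import *
d=np.load("w4.npy"); K=cam("wrist")[0]; c=(K,d[:3],d[3:].reshape(3,3))
for p in ((525,228),(472,192),(620,68)): print(plane(c,p,.132))
go(([.412,-.315,.2115],tool(-.198)))
E
```

```text
[ 0.4044 -0.2491  0.132 ]
[ 0.4343 -0.204   0.132 ]
[ 0.5246 -0.3018  0.132 ]
t 7.28 pos [ 0.4238 -0.0885  0.2109] rot [ 3.14   -0.0044 -0.0072] F [0.4512 0.3618 0.2178] w 0.06509312518873836 q [-0.3368 -0.1819  1.6181 -0.0001  1.7008  1.2412]
  shift [-0.0101  0.2266 -0.0003] turn [ 0.0012 -0.0045  0.1908]
```

Call:
{"method": "drive_tool", "body": {
  "series": [
    [0.0, [-0.013, 0.226, 0.0], [0, 0, 0.191]],
    [0.0, [-0.013, 0.226, 0.0], [0, 0, 0.191]],
    [0.0, [-0.013, 0.226, 0.0], [0, 0, 0.191]],
    [0.0, [-0.013, 0.226, 0.0], [0, 0, 0.191]],
    [0.0, [-0.013, 0.226, 0.0], [0, 0, 0.191]]
  ]
}}

```text
time: 7.9
tool_pos: [0.4065, -0.3154, 0.205]
ee_rot: [-3.139, 0.005, -0.202]
wrist_force: [0.2, 0.9, 0.2]
width: 0.0184
finger_force: 0.0
```

Call:
{"method": "drive_tool", "body": {
  "series": [
    [0.0, [0, 0, 0], [0, 0, 0]],
    [0.0, [0, 0, 0.05], [0, 0, 0]],
    [0.0, [0, 0, 0.09], [0, 0, 0]],
    [0.0, [0, 0, 0.104], [0, 0, 0]],
    [0.0, [0, 0, 0.104], [0, 0, 0]]
  ]
}}

```text
time: 8.52
tool_pos: [0.408, -0.3128, 0.1041]
ee_rot: [-3.141, 0.001, -0.197]
wrist_force: [-0.7, 0.4, -0.3]
width: 0.0006
finger_force: 0.0
```

```bash
python3 - <<'E'
from h import *
Q=tool(-.198)
go(*[([a,b,.108],Q) for a,b in ((.4175,-.2836),(.4262,-.2566),(.445,-.2285),(.4725,-.2066),(.5065,-.194),(.5249,-.1919),(.5436,-.1929),(.5466,-.1933))])
E
```

```text
t 8.53 pos [ 0.408  -0.3128  0.1041] rot [-3.1407  0.0012 -0.1968] F [-0.67    0.3757 -0.2989] w 0.0006435335562549322 q [-0.7644  0.0514  1.6116  0.0001  1.48    1.0032]
  shift [ 0.0036 -0.0305 -0.0039] turn [-0.0008  0.0012  0.0012]
  shift [ 0.0069 -0.0586 -0.0039] turn [-0.0008  0.0012  0.0012]
  shift [ 0.0198 -0.0899 -0.0039] turn [-0.0008  0.0012  0.0012]
  shift [ 0.0425 -0.1167 -0.0039] turn [-0.0008  0.0012  0.0012]
  shift [ 0.0734 -0.1357 -0.0039] turn [-0.0008  0.0012  0.0012]
  shift [ 0.091  -0.1414 -0.0039] turn [-0.0008  0.0012  0.0012]
  shift [ 0.1095 -0.1441 -0.0039] turn [-0.0008  0.0012  0.0012]
  shift [ 0.1126 -0.1443 -0.0039] turn [-0.0008  0.0012  0.0012]
```

Call:
{"method": "drive_tool", "body": {
  "series": [
    [0.0, [0.003, -0.02, -0.004], [0, 0, 0]],
    [0.0, [0.004, -0.038, -0.004], [0, 0, 0]],
    [0.0, [0.006, -0.055, -0.004], [0, 0, 0]],
    [0.0, [0.012, -0.074, -0.004], [0, 0, 0]],
    [0.0, [0.02, -0.09, -0.004], [0, 0, 0]]
  ]
}}

```text
time: 9.15
tool_pos: [0.446, -0.2284, 0.109]
ee_rot: [3.141, -0.001, -0.197]
wrist_force: [-0.0, -0.6, 1.0]
width: 0.0005
finger_force: 0.3
```

Call:
{"method": "drive_tool", "body": {
  "series": [
    [0.0, [0.01, -0.014, 0], [0, 0, 0]],
    [0.0, [0.022, -0.027, 0], [0, 0, 0]],
    [0.0, [0.037, -0.037, 0], [0, 0, 0]],
    [0.0, [0.054, -0.046, 0], [0, 0, 0]],
    [0.0, [0.063, -0.049, 0], [0, 0, 0]]
  ]
}}

```text
time: 9.78
tool_pos: [0.5181, -0.1936, 0.1082]
ee_rot: [-3.141, 0.0, -0.197]
wrist_force: [-0.5, -0.7, 0.0]
width: 0.0003
finger_force: 0.3
```

```bash
python3 - <<'E'
from h import *
Q=tool(-.198)
go(*[([a,b,.108],Q) for a,b in ((.5249,-.1919),(.5436,-.1929),(.5466,-.1933))])
E
```

```text
t 9.78 pos [ 0.5181 -0.1936  0.1082] rot [-3.1414  0.0004 -0.1975] F [-0.4691 -0.7228  0.03  ] w 0.0003195483884171691 q [-0.4603  0.1334  1.5142  0.0001  1.4943  1.3079]
  shift [ 0.0063 -0.0031  0.0002] turn [-0.0002  0.0004  0.0005]
  shift [ 0.0249 -0.0057  0.0002] turn [-0.0002  0.0004  0.0005]
  shift [ 0.0279 -0.0059  0.0002] turn [-0.0002  0.0004  0.0005]
```

Call:
{"method": "drive_tool", "body": {
  "series": [
    [0.0, [0.006, -0.003, 0], [0, 0, 0]],
    [0.0, [0.012, -0.004, 0], [0, 0, 0]],
    [0.0, [0.018, -0.005, 0], [0, 0, 0]],
    [0.0, [0.02, -0.006, 0], [0, 0, 0]]
  ]
}}

```text
time: 10.28
tool_pos: [0.535, -0.1932, 0.1083]
ee_rot: [3.139, 0.006, -0.199]
wrist_force: [-9.4, -1.9, 2.1]
width: 0.0002
finger_force: 4.1
```

Call:
{"method": "drive_tool", "body": {
  "series": [
    [0.0, [0.002, 0, 0], [0, 0, 0]],
    [0.0, [0.003, 0, 0], [0, 0, 0]]
  ]
}}

```text
time: 10.52
tool_pos: [0.54, -0.1932, 0.1084]
ee_rot: [3.141, 0.001, -0.199]
wrist_force: [-2.5, -1.3, -0.1]
width: 0.0005
finger_force: 1.0
```

Call:
{"method": "drive_tool", "body": {
  "series": [
    [0.0, [0.002, 0, 0], [0, 0, 0]],
    [0.0, [0.002, 0, 0], [0, 0, 0]]
  ]
}}

```text
time: 10.78
tool_pos: [0.543, -0.1931, 0.1086]
ee_rot: [-3.141, -0.001, -0.198]
wrist_force: [-0.8, -0.5, -0.1]
width: 0.0001
finger_force: 0.2
```

Call:
{"method": "drive_tool", "body": {
  "series": [
    [0.0, [0.002, 0, 0], [0, 0, 0]],
    [0.0, [0.002, 0, 0], [0, 0, 0]]
  ]
}}

```text
time: 11.02
tool_pos: [0.543, -0.193, 0.1086]
ee_rot: [-3.141, 0.004, -0.198]
wrist_force: [-6.5, 0.7, 2.6]
width: 0.0001
finger_force: 3.0
```

Call:
{"method": "drive_tool", "body": {
  "series": [
    [0.0, [0.002, 0, 0], [0, 0, 0]],
    [0.0, [0.002, 0, 0], [0, 0, 0]]
  ]
}}

```text
time: 11.28
tool_pos: [0.5429, -0.193, 0.1086]
ee_rot: [-3.141, 0.009, -0.199]
wrist_force: [-11.4, 1.5, 5.8]
width: 0.0006
finger_force: 5.9
```

Call:
{"method": "drive_tool", "body": {
  "series": [
    [0.0, [0.002, 0, 0], [0, 0, 0]],
    [0.0, [0.002, 0, 0], [0, 0, 0]],
    [0.0, [-0.03, 0, 0], [0, 0, 0]],
    [0.0, [-0.05, 0, -0.05], [0, 0, 0]],
    [0.0, [-0.05, 0, -0.1], [0, 0, 0]]
  ]
}}

```text
time: 11.9
tool_pos: [0.4964, -0.1832, 0.209]
ee_rot: [-3.141, 0.001, -0.198]
wrist_force: [0.7, -0.1, 0.9]
width: 0.0003
finger_force: 0.0
```

```bash
cat >>h.py <<'E'
YU=np.array([-XU[1],XU[0],0]); L=np.deg2rad(40); Z=np.array([0,0,1.])
N=-np.sin(L)*XU+np.cos(L)*Z; Q=tool(np.arctan2(XU[1],XU[0]),L)
def uvz(u,v,z): return XU*u+YU*v+Z*z
K=dict(sq=uvz(.6546,-.0765,.2138),up=uvz(.6546,-.1265,.2138),bar=uvz(.6201,-.176,.1849))
E
python3 - <<'E'
from h import *
go((K["sq"]+.06*N,Q)); print(K["sq"],K["sq"]+.06*N)
from bench import imaging
import cv2
T=cam("top");im=imaging.snapshot("top"); cv2.imwrite("pics/t5.png",im[:,:,::-1])
w=imaging.snapshot("wrist"); c=cam("wrist"); np.save("w5.npy",np.hstack([c[1],c[2].ravel()])); cv2.imwrite("pics/w5.png",w[:,:,::-1])
for k,p in K.items(): print(k,proj(c,p))
E
```

```text
t 11.9 pos [ 0.4964 -0.1832  0.209 ] rot [-3.1406  0.0007 -0.1981] F [ 0.6892 -0.126   0.947 ] w 0.00030440314411055115 q [-0.4613  0.0405  1.4131  0.0008  1.6889  1.3077]
  shift [ 0.0933 -0.0053 -0.0508] turn [-0.0011  0.6988 -0.0001]
[ 0.6267 -0.204   0.2138] [ 0.5889 -0.1964  0.2598]
sq [311.5241  -8.2967]
up [414.76    -8.2047]
bar [482.346   74.5629]
```

```bash
python3 - <<'E'
import cv2,numpy as np
a=cv2.imread("pics/w5.png")[:300]; b=cv2.resize(cv2.imread("pics/t5.png")[120:270,310:470],None,fx=2,fy=2)
cv2.imwrite("pics/c5.png",np.hstack([a[:,160:],b]))
E
```

```text
(no output)
```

View pics/c5.png

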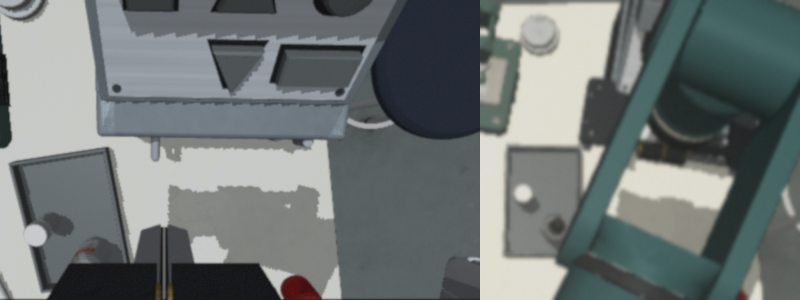

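```bash
python3 - <<'E'
import cv2,numpy as np
from h import *
im=cv2.imread("pics/w5.png").astype(int).mean(2)
print("bar col480",im[40:100,470:490].mean(1).astype(int))
print("sq col311",im[0:30,300:320].mean(1).astype(int))
print("bar row75",im[72:78,425:540].mean(0).astype(int))
d=np.load("w5.npy"); c=(cam("wrist")[0],d[:3],d[3:].reshape(3,3))
up=Q.as_matrix()[:,0]
for k,h in (("bar",.010),("sq",.012)):
    for s in (-h,0,h): print(k,s,proj(c,K[k]+up*s))
print([proj(c,K["bar"]-up*.01+YU*s) for s in (.022,-.022)])
E
```

```text
bar col480 [153 157 156 141 103  55  28  25  25  37  60  80  85  85  85  87  90  95
  94  86  82  81  81  81  82  82  81  82  82  82  82  81  81  82  82  81
  82  81  81  81  82  82  82  82  82  83  88  98 105 108 113 124 138 149
 154 154 154 154 155 142]
sq col311 [ 57  57  57  57  57  57  57  57  56  53  53  75 100 106 106 106 106 106
 106 106 105 105 104 104 104 104 105 106 107 108]
bar row75 [156 156 155 155 152 134  96  54  32  24  28  33  42  45  50  59  69  74
  77  80  81  82  82  82  82  82  82  81  82  82  82  82  82  82  82  81
  82  82  81  82  82  82  82  82  81  81  82  81  82  82  82  82  82  82
  82  82  82  82  81  82  82  81  81  81  81  81  81  81  82  82  82  81
  82  81  81  82  81  81  82  82  82  82  81  81  82  81  82  88 103 121
 137 137 124 108  98  96  95  95  95  93  91  88  86  85  84  73  49  29
  25  23  28  31  35  38  39]
bar -0.01 [476.2834  89.0823]
bar 0 [482.346   74.5629]
bar 0.01 [488.9081  58.8475]
sq -0.012 [312.1529  17.0886]
sq 0 [311.5241  -8.2967]
sq 0.012 [310.818  -36.7979]
[array([440.4164,  89.073 ]), array([512.1337,  89.0916])]
```

```bash
cat >>h.py <<'E'
K={k:p+.002*Q.as_matrix()[:,0] for k,p in K.items()}
E
python3 - <<'E'
from h import *
go((K["sq"]+.06*N,Q))
E
```

```text
t 12.0 pos [ 0.5007 -0.1852  0.2163] rot [ 3.1384 -0.0149 -0.1978] F [ 0.9599 -0.051  -0.2316] w 0.0006358614243668389 q [-0.461   0.0374  1.402   0.0008  1.6869  1.3078]
  shift [ 0.0908 -0.0062 -0.0434] turn [0.0029 0.6832 0.0016]
```

Call:
{"method": "drive_tool", "body": {
  "series": [
    [0.0, [0, 0, -0.05], [0, 0.1, 0]],
    [0.0, [0.02, -0.001, -0.07], [0, 0.28, 0]],
    [0.0, [0.05, -0.003, -0.07], [0, 0.46, 0]],
    [0.0, [0.08, -0.005, -0.06], [0, 0.64, 0]],
    [0.0, [0.095, -0.005, -0.052], [0, 0.7, 0]]
  ]
}}

```text
time: 12.62
tool_pos: [0.5906, -0.197, 0.2577]
ee_rot: [-3.14, -0.7, -0.2]
wrist_force: [-0.4, -0.0, 0.1]
width: 0.0003
finger_force: 0.0
```

```bash
python3 - <<'E'
from h import *
go((K["sq"]+.012*N,Q))
E
```

```text
t 12.62 pos [ 0.5906 -0.197   0.2577] rot [-3.1398 -0.7003 -0.1997] F [-0.3532 -0.0151  0.0663] w 0.0002948263093357702 q [-0.5347 -0.2492  1.7429  0.258   0.9916  1.1672]
  shift [ 0.0018 -0.0002  0.0453] turn [-0.0009 -0.0022 -0.001 ]
```

Call:
{"method": "drive_tool", "body": {
  "series": [
    [0.0, [0.002, 0, 0], [0, 0, 0]],
    [0.0, [0.002, 0, 0.02], [0, 0, 0]],
    [0.0, [0.002, 0, 0.045], [0, 0, 0]],
    [0.0, [0.002, 0, 0.045], [0, 0, 0]]
  ]
}}

```text
time: 13.12
tool_pos: [0.6217, -0.2035, 0.2259]
ee_rot: [-3.14, -0.697, -0.198]
wrist_force: [0.2, 0.2, -0.3]
width: 0.0007
finger_force: 0.0
```

```bash
python3 - <<'E'
from h import *
from bench import imaging
import cv2
go((K["sq"]+.012*N,Q))
a=imaging.snapshot("wrist")[:300,:,::-1]; b=cv2.resize(imaging.snapshot("scene")[190:340,340:490,::-1],None,fx=2,fy=2)
cv2.imwrite("pics/c6.png",np.hstack([a[:,100:600],b]))
E
```

```text
t 13.12 pos [ 0.6217 -0.2035  0.2259] rot [-3.1404 -0.6966 -0.1982] F [ 0.1795  0.2141 -0.2835] w 0.0007363495110404132 q [-0.5103 -0.1606  1.732   0.253   0.9138  1.1716]
  shift [-0.002  -0.0005  0.0004] turn [-0.0013  0.0015  0.0001]
```

View pics/c6.png

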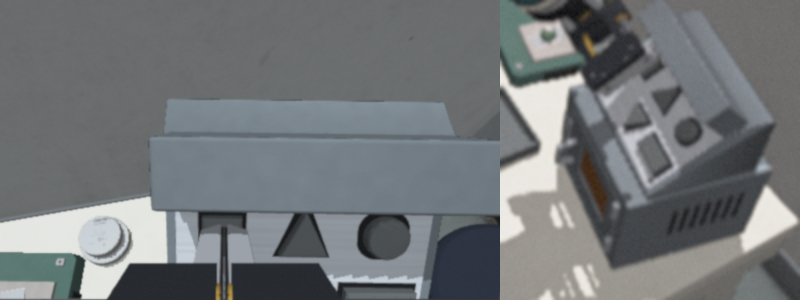

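Call:
{"method": "drive_tool", "body": {
  "series": [
    [0.0, [-0.002, 0, 0.006], [0, 0, 0]],
    [0.0, [-0.002, 0, 0.011], [0, 0, 0]],
    [0.0, [-0.002, 0, 0.013], [0, 0, 0]],
    [0.0, [-0.002, 0, 0.013], [0, 0, 0]]
  ]
}}

```text
time: 13.72
tool_pos: [0.6281, -0.2052, 0.2159]
ee_rot: [-3.142, -0.7, -0.198]
wrist_force: [-0.0, 0.4, 0.5]
width: 0.0007
finger_force: 0.0
```

Call:
{"method": "drive_tool", "body": {
  "series": [
    [0.0, [0, 0, 0.002], [0, 0, 0]],
    [0.0, [0, 0, 0.003], [0, 0, 0]],
    [0.0, [0, 0, 0.003], [0, 0, 0]]
  ]
}}

```text
time: 14.1
tool_pos: [0.6301, -0.2057, 0.2143]
ee_rot: [3.141, -0.701, -0.198]
wrist_force: [-1.3, 0.7, 2.0]
width: 0.0006
finger_force: 1.1
```

Call:
{"method": "drive_tool", "body": {
  "series": [
    [0.0, [0, 0, 0.002], [0, 0, 0]],
    [0.0, [0, 0, 0.003], [0, 0, 0]],
    [0.0, [0, 0, 0.003], [0, 0, 0]]
  ]
}}

```text
time: 14.48
tool_pos: [0.6321, -0.2061, 0.212]
ee_rot: [3.141, -0.701, -0.198]
wrist_force: [-3.4, 0.8, 2.7]
width: 0.0004
finger_force: 2.2
```

Call:
{"method": "drive_tool", "body": {
  "series": [
    [0.0, [0, 0, 0.002], [0, 0, 0]],
    [0.0, [0, 0, 0.002], [0, 0, 0]],
    [0.0, [0, 0, 0.002], [0, 0, 0]]
  ]
}}

```text
time: 14.85
tool_pos: [0.6326, -0.2062, 0.2113]
ee_rot: [3.14, -0.7, -0.197]
wrist_force: [-10.1, 2.3, 9.3]
width: 0.0002
finger_force: 6.8
```

Call:
{"method": "drive_tool", "body": {
  "series": [
    [0.0, [0, 0, 0.002], [0, 0, 0]],
    [0.0, [0, 0, 0.002], [0, 0, 0]],
    [0.0, [0, 0, 0.002], [0, 0, 0]]
  ]
}}

```text
time: 15.22
tool_pos: [0.6329, -0.2062, 0.2112]
ee_rot: [3.139, -0.699, -0.196]
wrist_force: [-23.7, 4.7, 16.6]
width: 0.0004
finger_force: 13.4
```

Call:
{"method": "drive_tool", "body": {
  "series": [
    [0.0, [0, 0, -0.01], [0, 0, 0]],
    [0.0, [0, 0, -0.03], [0, 0, 0]],
    [0.0, [0, 0.02, -0.03], [0, 0, 0]],
    [0.0, [0, 0.05, -0.03], [0, 0, 0]],
    [0.0, [0, 0.05, -0.03], [0, 0, 0]]
  ]
}}

```text
time: 15.85
tool_pos: [0.605, -0.2531, 0.2312]
ee_rot: [-3.141, -0.699, -0.201]
wrist_force: [0.0, 0.7, -0.2]
width: 0.0006
finger_force: 0.0
```

```bash
python3 - <<'E'
from h import *
go((K["up"],Q),(np.array([.6326,-.2062,.2113])-.05*YU,Q))
E
```

```text
t 15.85 pos [ 0.605  -0.2531  0.2312] rot [-3.1411 -0.6995 -0.2012] F [ 0.0469  0.7268 -0.171 ] w 0.0006464554331128364 q [-0.627  -0.1512  1.7145  0.3332  0.9517  1.0385]
  shift [-0.0004 -0.0025  0.0208] turn [ 0.0013 -0.0013 -0.0022]
  shift [ 0.0008 -0.0015  0.0267] turn [ 0.0013 -0.0013 -0.0022]
```

Call:
{"method": "drive_tool", "body": {
  "series": [
    [0.0, [0, -0.001, 0.01], [0, 0, 0]],
    [0.0, [0, -0.001, 0.022], [0, 0, 0]],
    [0.0, [0, -0.001, 0.026], [0, 0, 0]],
    [0.0, [0, -0.001, 0.0285], [0, 0, 0]],
    [0.0, [0, -0.001, 0.0285], [0, 0, 0]]
  ]
}}

```text
time: 16.48
tool_pos: [0.6226, -0.253, 0.2112]
ee_rot: [3.14, -0.698, -0.195]
wrist_force: [-17.6, 5.4, 11.4]
width: 0.0006
finger_force: 10.7
```

Call:
{"method": "drive_tool", "body": {
  "series": [
    [0.0, [0, 0, 0.001], [0, 0, 0]],
    [0.0, [0, 0, 0.001], [0, 0, 0]]
  ]
}}

```text
time: 16.73
tool_pos: [0.6227, -0.2531, 0.2112]
ee_rot: [3.14, -0.698, -0.194]
wrist_force: [-23.8, 6.2, 16.2]
width: 0.0005
finger_force: 13.8
```

Full down (no further travel). Retreat, back to the square, press again.

Call:
{"method": "drive_tool", "body": {
  "series": [
    [0.0, [0, 0, -0.01], [0, 0, 0]],
    [0.0, [0, 0, -0.03], [0, 0, 0]],
    [0.0, [0, -0.02, -0.03], [0, 0, 0]],
    [0.0, [0, -0.049, -0.03], [0, 0, 0]],
    [0.0, [0, -0.049, -0.03], [0, 0, 0]]
  ]
}}

```text
time: 17.35
tool_pos: [0.6153, -0.2008, 0.2322]
ee_rot: [3.141, -0.7, -0.195]
wrist_force: [0.6, -0.3, 0.8]
width: 0.0005
finger_force: 0.0
```

Call:
{"method": "drive_tool", "body": {
  "series": [
    [0.0, [0, 0, 0.01], [0, 0, 0]],
    [0.0, [0, 0, 0.022], [0, 0, 0]],
    [0.0, [0, 0, 0.026], [0, 0, 0]],
    [0.0, [0, 0, 0.0285], [0, 0, 0]],
    [0.0, [0, 0, 0.0285], [0, 0, 0]]
  ]
}}

```text
time: 17.98
tool_pos: [0.6319, -0.2069, 0.2108]
ee_rot: [3.139, -0.698, -0.197]
wrist_force: [-13.2, 1.9, 8.1]
width: 0.0003
finger_force: 7.6
```

Call:
{"method": "drive_tool", "body": {
  "series": [
    [0.0, [0, 0, 0.001], [0, 0, 0]],
    [0.0, [0, 0, 0.001], [0, 0, 0]]
  ]
}}

```text
time: 18.23
tool_pos: [0.632, -0.2069, 0.2108]
ee_rot: [3.139, -0.698, -0.196]
wrist_force: [-19.0, 3.4, 12.6]
width: 0.0003
finger_force: 10.8
```

Call:
{"method": "drive_tool", "body": {
  "series": [
    [0.0, [0, 0, -0.01], [0, 0, 0]],
    [0.0, [0, 0, -0.03], [0, 0, 0]],
    [0.0, [0, 0, -0.045], [0, 0, 0]],
    [0.0, [0, 0, -0.045], [0, 0, 0]]
  ]
}}

```text
time: 18.73
tool_pos: [0.6055, -0.2009, 0.2461]
ee_rot: [3.14, -0.704, -0.198]
wrist_force: [0.2, 0.4, 0.2]
width: 0.0006
finger_force: 0.0
```

```bash
python3 - <<'E'
from h import *
go((K["bar"]-.004*N,Q),(np.array([.6326,-.2062,.2113])-.1*YU-.045*Q.as_matrix()[:,0],Q))
E
```

```text
t 18.73 pos [ 0.6055 -0.2009  0.2461] rot [ 3.1401 -0.7035 -0.1976] F [0.1588 0.415  0.2318] w 0.000610476238128031 q [-0.5236 -0.211   1.7368  0.255   0.954   1.1689]
  shift [-0.0477  0.0983  0.0423] turn [ 0.001  -0.0054  0.0006]
  shift [-0.0465  0.0998  0.0443] turn [ 0.001  -0.0054  0.0006]
```

Call:
{"method": "drive_tool", "body": {
  "series": [
    [0.0, [-0.02, 0.04, 0], [0, 0, 0]],
    [0.0, [-0.04, 0.085, 0], [0, 0, 0]],
    [0.0, [-0.047, 0.099, 0.0], [0, 0, 0]],
    [0.0, [-0.047, 0.099, 0.015], [0, 0, 0]],
    [0.0, [-0.047, 0.099, 0.015], [0, 0, 0]]
  ]
}}

```text
time: 19.35
tool_pos: [0.5603, -0.2915, 0.1996]
ee_rot: [-3.139, -0.697, -0.199]
wrist_force: [0.8, -0.3, -0.6]
width: 0.0003
finger_force: 0.0
```

```bash
python3 - <<'E'
from h import *
go((K["bar"]-.004*N,Q),(np.array([.6326,-.2062,.2113])-.1*YU-.045*Q.as_matrix()[:,0],Q))
E
```

```text
t 19.35 pos [ 0.5603 -0.2915  0.1996] rot [-3.139  -0.697  -0.1989] F [ 0.7808 -0.346  -0.6356] w 0.00031895221591392807 q [-0.7658 -0.1732  1.7958  0.4396  0.9532  0.8504]
  shift [0.0028 0.0007 0.0238] turn [-0.0023  0.0011 -0.0004]
  shift [0.004  0.0022 0.0258] turn [-0.0023  0.0011 -0.0004]
```

Call:
{"method": "drive_tool", "body": {
  "series": [
    [0.0, [0.002, 0.001, 0.01], [0, 0, 0]],
    [0.0, [0.002, 0.001, 0.021], [0, 0, 0]],
    [0.0, [0.002, 0.001, 0.025], [0, 0, 0]],
    [0.0, [0.002, 0.001, 0.028], [0, 0, 0]],
    [0.0, [0.002, 0.001, 0.028], [0, 0, 0]]
  ]
}}

```text
time: 19.98
tool_pos: [0.5787, -0.2966, 0.1832]
ee_rot: [3.141, -0.7, -0.196]
wrist_force: [-10.0, 4.5, 8.7]
width: 0.0003
finger_force: 6.6
```

Call:
{"method": "drive_tool", "body": {
  "series": [
    [0.0, [0, 0, 0.001], [0, 0, 0]],
    [0.0, [0, 0, 0.001], [0, 0, 0]]
  ]
}}

```text
time: 20.23
tool_pos: [0.5789, -0.2967, 0.1832]
ee_rot: [3.14, -0.7, -0.195]
wrist_force: [-15.5, 6.3, 12.0]
width: 0.0005
finger_force: 10.0
```

Call:
{"method": "drive_tool", "body": {
  "series": [
    [0.0, [0, 0, -0.01], [0, 0, 0]],
    [0.0, [0, 0, -0.04], [0, 0, 0]],
    [0.0, [-0.02, 0, -0.09], [0, 0, 0]],
    [0.0, [-0.03, 0, -0.12], [0, 0, 0]],
    [0.0, [-0.03, 0, -0.12], [0, 0, 0]]
  ]
}}

```text
time: 20.85
tool_pos: [0.481, -0.2786, 0.2559]
ee_rot: [3.137, -0.704, -0.198]
wrist_force: [-0.1, 0.2, -0.4]
width: 0.0005
finger_force: 0.0
```

Call:
{"method": "drive_tool", "body": {
  "series": [
    [0.0, [0, 0, 0], [0, 0, 0]],
    [0.0, [0, 0, 0], [0, 0, 0]]
  ]
}}

```text
time: 21.1
tool_pos: [0.4818, -0.2774, 0.2518]
ee_rot: [-3.139, -0.698, -0.199]
wrist_force: [-0.6, -0.1, -0.4]
width: 0.0005
finger_force: 0.0
```

```bash
python3 - <<'E'
from h import *
from bench import robot
go(); print(robot.close_job())
E
```

```text
t 21.1 pos [ 0.4818 -0.2774  0.2518] rot [-3.1394 -0.6979 -0.1989] F [-0.6106 -0.109  -0.3616] w 0.0005178089155223504 q [-0.8929 -0.3687  1.8409  0.4707  1.1431  0.7947]
the job is handed in; nothing more can be done
None
```

I handed the job in at 21.1 s: the bottle stands upright in the tray clear of the vial, the door is pushed shut to its hard stop, and square, up, square and bar were each pressed to the stop and released in that order; I judged the latch from the push force dropping off, since the bolt itself could not be seen.

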